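Valve to the top on the bread-trailer wheel

TASK

The bread trailer's sealant-filled tyre is about to have its pressure checked, so turn the wheel on the bench stand until its red-capped valve is straight above the hub, at twelve o'clock, and leave it at rest there with your hand clear. Turn it steadily, without setting it spinning, by pushing gently on its spokes with the fingertips. Keep off the street-dirty tyre and off the valve, and leave the bottle, the gauge and the two tyre levers where they are.

Things in the scene. Friction and masses are not known exactly. Their poses are not given: they have to be found in the camera images.
- stand: blue steel wheel stand, fixed; origin on the bench straight below the hub centre, x pointing away from the worker, y to the worker's left, z up. Base plate 270 x 280 x 12 mm; 40 mm square post behind the wheel. The wheel faces the worker (-x) on a stub axle sloping up 25 degrees towards the worker, so the wheel leans back: its top is further away (+x) than its bottom.
- hub (a point): centre of the hub, in the wheel's middle plane, 225 mm above the bench; axes as the stand's. Hub 60 mm across and 60 mm wide, plus a 6 mm black button in front. Five straight grey spokes, each 22 mm wide, 26 mm deep (13 mm either side of the middle plane), free from radius 32 to 118 mm, stand 36, 108, 180, 252 and 324 degrees clockwise from the valve; open windows between them.
- wheel (a joint): turn of the wheel about its axle, rad: 0 (or a whole turn) with the valve straight above the hub, growing clockwise as the worker sees it (valve going from the top to the worker's right, -y). Turns either way without end; its seals drag (0.12 N m, about 1.4 N on a spoke 85 mm from the axle), so it stops almost at once where it is left.
- tyre: black tyre, 392 mm across and 44 mm thick (radius 152 to 196 mm), on a grey rim of inner radius 140 mm, 32 mm wide; origin at the hub centre, turns with the wheel (x along the axle away from the worker, z from the hub towards the valve)
- valve: valve on the rim, 12 mm thick at its red cap, reaching from the rim (radius 140 mm) in to radius 102 mm; origin at the hub centre, axes as the tyre's
- valve_cap (a point): middle of the valve's red cap, 110 mm from the axle; axes as the tyre's
- sealant: green bottle of tyre sealant with an orange cap, 60 mm thick, 170 mm tall, standing beside the wheel; origin under its foot
- gauge: black dial tyre gauge lying on the bench, 66 mm dial 24 mm thick with a 65 mm steel stem; origin under the dial
- lever_a: orange plastic tyre lever lying on the bench, 120 x 20 x 8 mm; origin under its middle
- lever_b: second orange tyre lever, the same

How it is judged:
At the end, for the whole second after the job is handed in: The valve is above the hub, its cap no more than 15 mm to either side (about 8 degrees), and the wheel stands still (y of valve_cap in the frame of hub between -0.015 and 0.015 m and z of valve_cap in the frame of hub above 0.05 m and velocity of joint wheel between -0.05 and 0.05 rad/s); the robot touches nothing.
It fails at once if the tyre is pushed (over 5 N) (contact force between tyre and anything else above 5 N).
It fails at once if the valve is pushed (over 3 N) (contact force between valve and anything else above 3 N).
It fails at once if the wheel or its stand is pushed roughly or gripped hard (over 50 N) (contact force between stand and the arm above 50 N or contact force between stand and the fingers above 50 N).
It fails at once if the wheel spins (over 4 rad/s) (velocity of joint wheel above 4 rad/s or velocity of joint wheel below -4 rad/s).
It fails at once if the bottle, the gauge or a tyre lever is moved more than 20 mm (distance of any of sealant, gauge, lever_a, lever_b from where it was at the start of the episode above 0.02 m).
It also fails if it takes over 64 s, if anything falls off the work surface, if the arm or the gripper's body presses on something with over 40 N, if the wrist force passes 120 N, or if a joint passes its speed limit or range.

ROBOT

A 6-joint arm with a two-finger parallel gripper is mounted at the origin on the work surface. World frame = base frame: x ahead of the robot, y to its left, z up, the work surface at z = 0. Lengths are in m, angles in rad, forces in N, time in s.
With the tool pointing down it reaches from about 0.3 to 0.875 m from the base axis. Payload 6.4 kg.
Tool frame: the origin (TCP) lies at the very end of the fingers, on their centre line; the grasp point (between the pads) lies 19 mm behind it; x points along the fingers, z is the direction in which the jaws open and shut, and the axes are right-handed (so a half turn about x gives the same grasp; the last joint's range is limited). The gripper opens to 88 mm and grips with 3 to 60 N. Pads are 18 mm wide; open, the fingers measure 123 mm over their backs; the gripper's body (75 mm by 187 mm) begins 45 mm behind the grasp point.
Start: joints at [0.937, 0.181, 1.607, -0, 1.354, -0.206], TCP at [0.239, 0.523, 0.239] pointing down, gripper open.
Joint ranges: [-2.99, 2.99], [-0.89, 2.07], [0.3, 2.58], [-1.14, 4.28], [0, 2.63], [-3.12, 3.12]. Speed limits (rad/s): [2.57, 2.57, 3.01, 3.14, 3.14, 3.14].

INTERFACE

Orientations are given as a rotation vector (axis times angle).
In Python, from workcell import sense, viewer, manip, spotter gives the robot as it stands.
- The arm moves only by the tool move_arm, never from a script. Its argument "motion" is a list of rows, each an object with "xyz": the shift along the world's x, y, z in m, a list of three; "twist": the turn, a rotation vector about the world's x, y, z in rad, a list of three; "fingers": the opening, from 0 (shut) to 1 (fully open). A call has 1 to 20 rows; each row shifts and turns the commanded pose from where the row before left it; what a row does not reach is not made up. A row lasts 1/12 s, in which the tool goes at most 41.7 mm and 7.16 degrees, less where a joint would pass 70% of its speed; a pose out of reach is approached as far as the arm can. A call is refused whole if a number of a shift passes 0.0417 or a number of a turn 0.125, either way. A call with a gripper value outside its range is refused whole. The fingers move at their own pace and stop on an object; "squeeze" is the grip in N (left out, the last holds). Time passes only in rows, so rows that do not move let the fingers close. It gives the time, the measured TCP pose, the force and the opening at its end, in the units of the state.
- sense(): the state, without advancing time (a new reading comes with each control period).
- viewer.read_camera(name): name is "scene" or "top"; returns the picture (480x640x3 uint8, red, green, blue); there is no depth.
- viewer.calibration(name): a dict with "K" (3x3 intrinsics, pixels), "R" (3x3) and "t" (3): a world point X has camera coordinates R X + t. Camera axes: x right, y down, z forward; pixel columns grow to the right and rows downward; lengths in m; the calibration is good to about 2 mm. A picture is of the moment at which its call begins. calibration takes no time and is no camera call.
- manip.close_job(): hands the job in, once; it reports no verdict.
Trained networks look in the newest picture that a camera, given by its name, has taken for a name from the list of things; names that differ only in an ending like _2 or _b are one class to them, and where a whole thing is asked for, a point or a joint stands for the part that bears it (a point fixed in the world has none). Each returns a list of dicts, best first, with "score" (0 to 1); they miss things now and then, are a little off and sometimes report something else, mostly with a low value. They report only what shows in the picture. A call takes as long as a camera call.
- spotter.recognise(camera, name): "centre" ([column, row] in pixels, amid what is visible of it).
The state is a dict: "time": time; "joint_positions": joint angles; "dq": joint speeds; "effort": joint torques, N m; "position": TCP position; "eef_rot": TCP orientation; "force": force on the tool from outside, world axes, zero at the start; "torque": the same for the moment, N m; "opening": finger opening in m.
Only numpy, scipy, OpenCV 4.12 (cv2) and the standard library are available. Lean on these libraries where they do the work, as an engineer would, in place of code of your own. Each camera call takes 0.05 s, during which the arm holds its last target. There are 200 camera calls.

## Working session

There is one attempt and no reset: what is moved stays moved. The work goes in short steps, Python scripts to look and compute and a tool call to move; the robot and the scene stay as the last step left them, time stands still between calls to the robot, and variables do not carry over. Pictures are saved under pics/ and viewed, about 8 in all and at most 12, crops included, and the job is handed in when it is done.

Besides the shell and the picture viewer there is one more tool, called after "Call:" by a JSON object that holds its "fn" and its "kwargs". move_arm: Moves the arm, as the interface text tells. Its arguments: {"type":"object","properties":{"motion":{"type":"array"},"squeeze":{"type":"number"}},"required":["motion"]}

```bash
mkdir -p pics; cat > h.py <<'E'
import numpy as np, cv2
from workcell import sense, viewer, manip, spotter
def snap(n,f):
    im=viewer.read_camera(n); cv2.imwrite('pics/'+f,im[:,:,::-1]); return im
def cal(n):
    c=viewer.calibration(n); return [np.array(c[k],float) for k in('K','R','t')]
def proj(n,X):
    K,R,t=cal(n); p=(np.atleast_2d(X)@R.T+t.ravel())@K.T; return p[:,:2]/p[:,2:]
def ray(n,uv):
    K,R,t=cal(n); d=R.T@np.linalg.solve(K,[uv[0],uv[1],1]); return -R.T@t.ravel(), d/np.linalg.norm(d)
def tri(a,b):
    (o,d),(p,e)=ray('scene',a),ray('top',b)
    s=np.linalg.lstsq(np.c_[d,-e],p-o,rcond=None)[0]; A=o+s[0]*d;B=p+s[1]*e
    return (A+B)/2,np.linalg.norm(A-B)
E
python3 - <<'E'
from h import *
snap('scene','s0.png');snap('top','t0.png')
for c in('scene','top'):
    K,R,t=cal(c);print(c,(-R.T@t.ravel()).round(3),R[2].round(2),K[0,0].round())
    for n in('stand','hub','valve_cap','tyre','sealant','gauge','lever_a'):
        print(n,[(np.round(d['centre']).tolist(),round(d['score'],2)) for d in spotter.recognise(c,n)[:3]])
E
```

```text
scene [1.336 0.712 1.054] [-0.6  -0.49 -0.64] 596.0
stand [([316.0, 282.0], 0.94)]
hub [([316.0, 289.0], 0.95)]
valve_cap []
tyre [([335.0, 227.0], 0.59)]
sealant [([382.0, 392.0], 0.7)]
gauge []
lever_a [([428.0, 325.0], 0.59), ([403.0, 294.0], 0.52)]
top [0.404 0.067 1.038] [ 0.12  0.   -0.99] 455.0
stand [([310.0, 213.0], 0.66)]
hub [([306.0, 207.0], 0.69)]
valve_cap []
tyre [([318.0, 167.0], 0.72)]
sealant [([183.0, 160.0], 0.83), ([257.0, 290.0], 0.61)]
gauge [([387.0, 328.0], 0.87)]
lever_a [([209.0, 278.0], 0.87), ([258.0, 293.0], 0.73)]
```

View pics/s0.png

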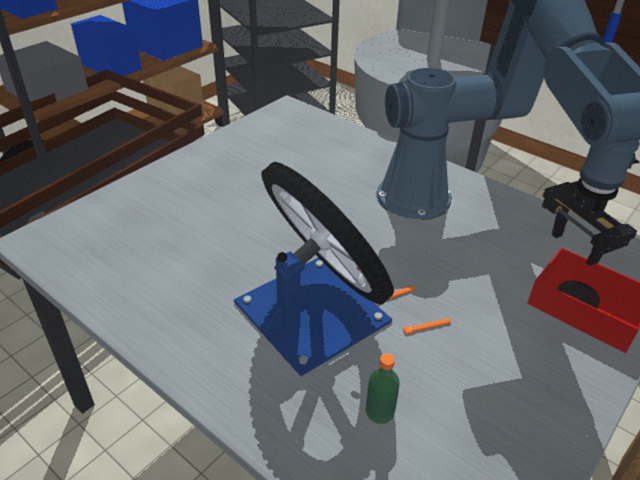

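View pics/t0.png

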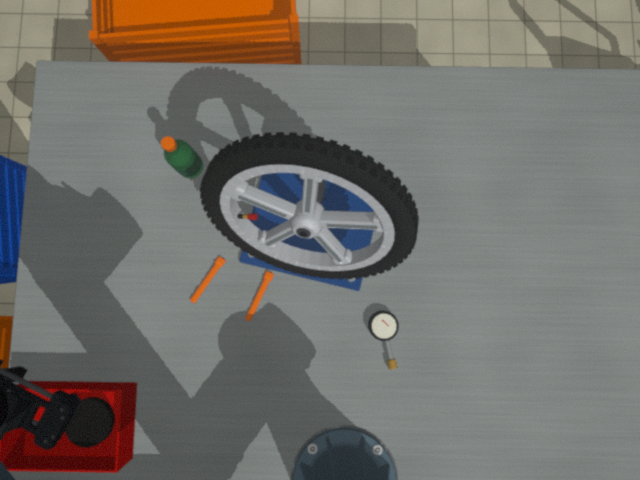

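The top view shows the wheel with its hub at about (304,231). The red valve is at about (250,216), so it sits near 9 o'clock on the worker's left and needs roughly a quarter turn clockwise. The scene view shows the wheel from behind. The levers and gauge lie in front of the stand, and the bottle is to its left. I'll fit the hub pose and yaw to the tyre's outline in both views.

```bash
cat >> h.py <<'E'
def frame(yaw):
    Z=np.array([np.cos(yaw),np.sin(yaw),0]); up=np.array([0,0,1.]); c,s=np.cos(np.radians(25)),np.sin(np.radians(25))
    a=c*Z-s*up          # axle, away from worker
    v=s*Z+c*up          # up in wheel plane
    r=np.cross(a,v)     # check: worker's right
    return a,v,(r if r@np.array([np.sin(yaw),-np.cos(yaw),0])>0 else -r)
def pt(P,rad,th,off=0):  # th clockwise from top, off along axle away from worker
    a,v,r=frame(P[2]); th=np.asarray(th)
    return np.array([P[0],P[1],.225])+rad*(np.cos(th)[...,None]*v+np.sin(th)[...,None]*r)+off*a
def valve(P,im):
    hsv=cv2.cvtColor(im,cv2.COLOR_RGB2HSV)
    m=((hsv[...,0]<6)|(hsv[...,0]>174))&(hsv[...,1]>150)&(hsv[...,2]>70)
    w=np.zeros(m.shape,np.uint8); cv2.fillConvexPoly(w,proj('top',pt(P,.142,np.linspace(0,6.28,60))).astype(np.int32),1)
    ys,xs=np.nonzero(m&(w>0)); c=np.array([xs.mean(),ys.mean()])
    T=np.linspace(-np.pi,np.pi,2000); d=np.linalg.norm(proj('top',pt(P,.110,T))-c,axis=1); i=d.argmin()
    return T[i],d[i],c,len(xs)
E
cat > fit.py <<'E'
from h import *
from scipy.optimize import minimize
M={}
for c,f in(('scene','s0.png'),('top','t0.png')):
    im=cv2.imread('pics/'+f); m=(im.max(2)<62).astype(np.uint8)
    m=cv2.morphologyEx(m,cv2.MORPH_CLOSE,np.ones((3,3)))
    n,l,s,_=cv2.connectedComponentsWithStats(m)
    k=l[(150,240)[c=='scene'] if 0 else (250 if c=='scene' else 145), (0)] if 0 else None
    p=(378,275) if c=='scene' else (285,148)
    k=l[p[1],p[0]]; print(c,k,s[k]); mm=(l==k).astype(np.uint8)
    h=cv2.convexHull(np.argwhere(mm)[:,::-1].astype(np.int32)); z=np.zeros_like(mm); cv2.fillConvexPoly(z,h,1); M[c]=z
T=np.linspace(0,2*np.pi,90)
def sil(P,c):
    X=np.vstack([pt(P,r,T,o) for r,o in((.196,0),(.194,.010),(.194,-.010),(.185,.018),(.185,-.018))])
    z=np.zeros((480,640),np.uint8); cv2.fillConvexPoly(z,cv2.convexHull((proj(c,X)*16).astype(np.int32)),1,shift=4); return z
def cost(P,cs=('scene','top')): return sum(1-(M[c]&sil(P,c)).sum()/(M[c]|sil(P,c)).sum() for c in cs)
for cs in(('scene','top'),('top',),('scene',)):
    r=min((minimize(cost,[.5,.1,y],args=(cs,),method='Nelder-Mead',options=dict(initial_simplex=[[.5,.1,y],[.56,.1,y],[.5,.16,y],[.5,.1,y+.2]])) for y in(-.4,0,.4)),key=lambda r:r.fun)
    print(cs,r.x.round(4),r.fun)
    if len(cs)==2: P=r.x
np.save('P.npy',P); im=cv2.imread('pics/t0.png')
th,d,c,n=valve(P,im[:,:,::-1]); print('valve',np.degrees(th),d,c,n)
for r,o in((.196,0),(.14,-.016)): cv2.polylines(im,[proj('top',pt(P,r,T,o)).astype(np.int32)],1,(0,255,0))
for k in(36,108,180,252,324):
    q=proj('top',pt(P,np.array([[.032],[.118]]),np.full(2,th+np.radians(k)),-.013)).astype(int); cv2.line(im,tuple(map(int,q[0])),tuple(map(int,q[1])),(0,0,255))
cv2.imwrite('pics/t0o.png',cv2.resize(im[100:340,150:450],None,fx=2.5,fy=2.5))
K=[('lever',(222,260),(193,300)),('lever',(269,274),(250,317)),('gauge',(383,325),(392,365))]
for n,*q in K:
    for u in q:
        o,d=ray('top',u); print(n,(o+d*(.012-o[2])/d[2]).round(3))
print('bottle',tri((387,362),(169,145)))
E
python3 fit.py
```

```text
scene 133 [ 262  162  132  142 4587]
top 1 [ 200  132  218  147 9646]
('scene', 'top') [ 0.5396  0.086  -0.2119] 0.14092834949628097
('top',) [ 0.5388  0.086  -0.209 ] 0.018545052605723145
('scene',) [ 0.5417  0.0836 -0.1968] 0.11734012862516685
valve -111.2056028014007 0.15333978514809982 [252.22222222 216.24444444] 45
lever [0.473 0.281 0.012]
lever [0.383 0.342 0.012]
lever [0.443 0.174 0.012]
lever [0.347 0.214 0.012]
gauge [ 0.334 -0.082  0.012]
gauge [ 0.247 -0.102  0.012]
bottle (array([0.69145534, 0.36402506, 0.15817353]), np.float64(0.0016583706391406718))
```

View pics/t0o.png

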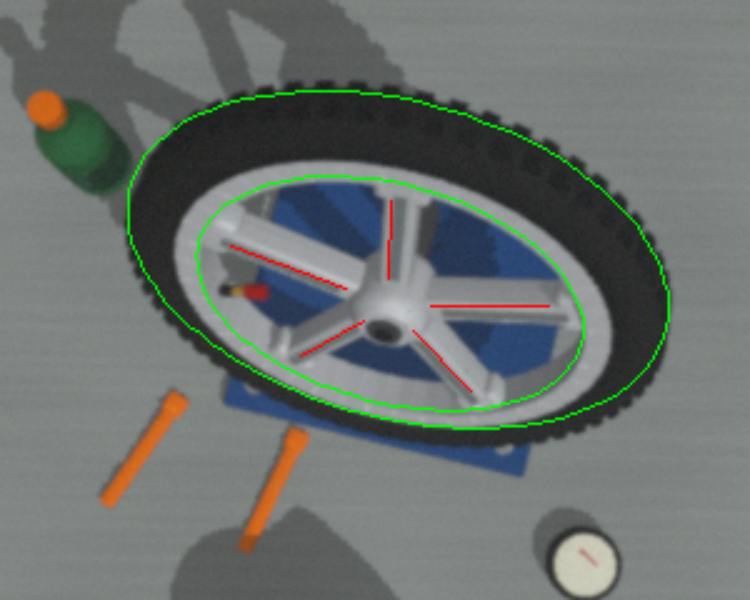

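```bash
cat >> h.py <<'E'
from scipy.spatial.transform import Rotation as Ro
P=np.load('P.npy')
def Rt(sgn=1,yaw=None):
    a,v,r=frame(P[2]); z=sgn*r; return np.c_[a,np.cross(z,a),z]
def now():
    s=sense(); return s,np.array(s['position']),Ro.from_rotvec(s['eef_rot']).as_matrix()
def plan(X,R,n):
    s,p,C=now(); print('dpos/row',((X-p)/n).round(4),'rot/row',(Ro.from_matrix(R@C.T).as_rotvec()/n).round(4),'rows',n)
def wheelpos(p):  # r, phi deg, off
    a,v,r=frame(P[2]); d=p-[P[0],P[1],.225]; return np.round([np.hypot(d@v,d@r),np.degrees(np.arctan2(d@r,d@v)),d@a],3)
E
python3 - <<'E'
from h import *
s,p,C=now(); print(s['time'],C.round(2).tolist(),p.round(3),s['force'],s['opening']); print(frame(P[2]))
for sg in(1,-1):
  X=pt(P,.078,np.radians(-39),-.12);print(X.round(3));plan(X,Rt(sg),20)
E
```

```text
0.8 [[0.0, -0.91, 0.41], [0.0, 0.41, 0.91], [-1.0, 0.0, 0.0]] [0.239 0.523 0.239] [ 0.09990467 -0.23340625  0.54324024] 0.08788519511073598
(array([ 0.88604171, -0.19058826, -0.42261826]), array([ 0.41316804, -0.08887277,  0.90630779]), array([-2.10290877e-01, -9.77638863e-01,  1.38777878e-17]))
[0.469 0.151 0.331]
dpos/row [ 0.0115 -0.0186  0.0046] rot/row [ 0.0758 -0.0251 -0.1246] rows 20
[0.469 0.151 0.331]
dpos/row [ 0.0115 -0.0186  0.0046] rot/row [-0.0179 -0.0539  0.0096] rows 20
```

Call:
{"fn": "move_arm", "kwargs": {"motion": [{"xyz": [0.0115, -0.0186, 0.0046], "twist": [-0.018, -0.054, 0.0096], "fingers": 0}, {"xyz": [0.0115, -0.0186, 0.0046], "twist": [-0.018, -0.054, 0.0096], "fingers": 0}, {"xyz": [0.0115, -0.0186, 0.0046], "twist": [-0.018, -0.054, 0.0096], "fingers": 0}, {"xyz": [0.0115, -0.0186, 0.0046], "twist": [-0.018, -0.054, 0.0096], "fingers": 0}, {"xyz": [0.0115, -0.0186, 0.0046], "twist": [-0.018, -0.054, 0.0096], "fingers": 0}, {"xyz": [0.0115, -0.0186, 0.0046], "twist": [-0.018, -0.054, 0.0096], "fingers": 0}, {"xyz": [0.0115, -0.0186, 0.0046], "twist": [-0.018, -0.054, 0.0096], "fingers": 0}, {"xyz": [0.0115, -0.0186, 0.0046], "twist": [-0.018, -0.054, 0.0096], "fingers": 0}, {"xyz": [0.0115, -0.0186, 0.0046], "twist": [-0.018, -0.054, 0.0096], "fingers": 0}, {"xyz": [0.0115, -0.0186, 0.0046], "twist": [-0.018, -0.054, 0.0096], "fingers": 0}]}}

```text
time: 1.63
position: [0.354, 0.3365, 0.2853]
eef_rot: [-1.236, 0.959, 0.538]
force: [0.4, 0.3, 0.1]
opening: 0.0233
```

```bash
python3 - <<'E'
from h import *
s,p,C=now(); print(s['time'],p.round(3),np.round(s['joint_positions'],2),s['opening'],C[:,0].round(2))
X=pt(P,.078,np.radians(-39),-.12);plan(X,Rt(-1),10);plan(X,Rt(-1),12)
E
```

```text
1.6333 [0.354 0.336 0.285] [ 0.83 -0.16  1.96 -0.56  1.13 -0.23] 0.023291103615136075 [ 0.52 -0.14 -0.84]
dpos/row [ 0.0115 -0.0185  0.0045] rot/row [-0.0177 -0.0536  0.0096] rows 10
dpos/row [ 0.0096 -0.0154  0.0038] rot/row [-0.0148 -0.0446  0.008 ] rows 12
```

Call:
{"fn": "move_arm", "kwargs": {"motion": [{"xyz": [0.0096, -0.0154, 0.0038], "twist": [-0.0148, -0.0446, 0.008], "fingers": 0}, {"xyz": [0.0096, -0.0154, 0.0038], "twist": [-0.0148, -0.0446, 0.008], "fingers": 0}, {"xyz": [0.0096, -0.0154, 0.0038], "twist": [-0.0148, -0.0446, 0.008], "fingers": 0}, {"xyz": [0.0096, -0.0154, 0.0038], "twist": [-0.0148, -0.0446, 0.008], "fingers": 0}, {"xyz": [0.0096, -0.0154, 0.0038], "twist": [-0.0148, -0.0446, 0.008], "fingers": 0}, {"xyz": [0.0096, -0.0154, 0.0038], "twist": [-0.0148, -0.0446, 0.008], "fingers": 0}, {"xyz": [0.0096, -0.0154, 0.0038], "twist": [-0.0148, -0.0446, 0.008], "fingers": 0}, {"xyz": [0.0096, -0.0154, 0.0038], "twist": [-0.0148, -0.0446, 0.008], "fingers": 0}, {"xyz": [0.0096, -0.0154, 0.0038], "twist": [-0.0148, -0.0446, 0.008], "fingers": 0}, {"xyz": [0.0096, -0.0154, 0.0038], "twist": [-0.0148, -0.0446, 0.008], "fingers": 0}, {"xyz": [0.0096, -0.0154, 0.0038], "twist": [-0.0148, -0.0446, 0.008], "fingers": 0}, {"xyz": [0.0096, -0.0154, 0.0038], "twist": [-0.0148, -0.0446, 0.008], "fingers": 0}, {"xyz": [0, 0, 0], "twist": [0, 0, 0], "fingers": 0}]}}

```text
time: 2.72
position: [0.4665, 0.1435, 0.3386]
eef_rot: [-1.486, 0.512, 0.192]
force: [0.1, -0.8, 0.0]
opening: 0.0006
```

```bash
python3 - <<'E'
from h import *
s,p,C=now(); print(s['time'],p.round(3),np.round(s['joint_positions'],2),s['opening'],C.round(2).tolist(),wheelpos(p),s['force'])
plan(pt(P,.078,np.radians(-39),.008),Rt(-1),12)
im=snap('top','t1.png'); im=im[:,:,::-1].copy()
q=proj('top',pt(P,.078,np.radians([-39.]),-.013))[0]; cv2.circle(im,tuple(map(int,q)),3,(255,0,255),-1)
cv2.imwrite('pics/t1c.png',cv2.resize(im[100:400,150:450],None,fx=2,fy=2)); print(q)
E
```

```text
2.7167 [0.466 0.144 0.339] [ 0.37 -0.53  2.36 -1.14  0.57 -0.22] 0.0005894651896162971 [[0.88, -0.43, 0.21], [-0.19, 0.09, 0.98], [-0.44, -0.9, 0.0]] [  0.079 -31.166  -0.124] [ 0.07577904 -0.80042681  0.01836956]
dpos/row [ 0.0096 -0.0014 -0.0052] rot/row [-0.0005 -0.0014 -0.0002] rows 12
[279.56069733 196.16449425]
```

View pics/t1c.png

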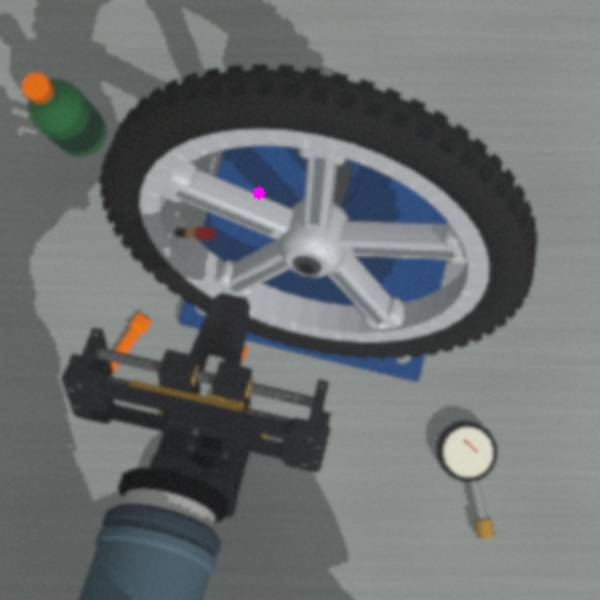

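The move stopped short because joint 4 reached its -1.14 limit, so I'll use a tool direction closer to the arm's azimuth and a little steeper. Nothing has been touched. The picture shows the closed fingers at about (230,320) in the crop, in front of the wheel and pointing at it. The target mark (259,193) is slightly left of the window's middle, so I'll check the fit.

```bash
python3 - <<'E'
from h import *
a,v,r=frame(P[2])
print('button pred',proj('top',pt(P,0,np.array([0.]),-.036)),'seen ~(303.3,232.3)')
im=cv2.imread('pics/t0.png')
# rectify wheel front plane (off -13mm) to a face view, 2 px/mm
n=np.array([[-.16,.16],[.16,.16],[.16,-.16],[-.16,-.16]])
for off,nm in((-.013,'face.png'),):
    src=proj('top',np.array([pt(P,0,np.array(0.),off)+x*r+y*v for x,y in n])).astype(np.float32)
    H=cv2.getPerspectiveTransform(src,np.float32([[0,0],[600,0],[600,600],[0,600]]))
    f=cv2.warpPerspective(im,H,(600,600),flags=cv2.INTER_CUBIC)
    for k in range(0,360,30):
        t=np.radians(k);s=600/.32
        cv2.line(f,(int(300+s*.14*np.sin(t)),int(300-s*.14*np.cos(t))),(int(300+s*.15*np.sin(t)),int(300-s*.15*np.cos(t))),(0,255,0),2)
    cv2.circle(f,(300,300),int(s*.14),(0,255,0),1);cv2.circle(f,(300,300),int(s*.075),(0,255,255),1)
    cv2.imwrite('pics/'+nm,f)
E
```

```text
button pred [[302.49810788 232.81084049]] seen ~(303.3,232.3)
```

View pics/face.png

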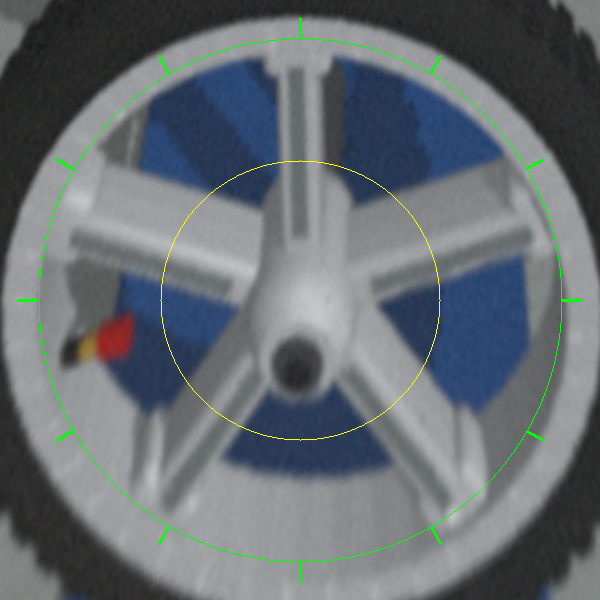

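The rectified face view confirms the fit. The spokes lie at about -1°, -74° and 72°, and the valve is at about -110°. Next I'll reorient the tool to yaw -0.10, 33° down.

```bash
cat >> h.py <<'E'
def Rd(yaw,down):
    c,s=np.cos(np.radians(down)),np.sin(np.radians(down)); d=np.array([c*np.cos(yaw),c*np.sin(yaw),-s]); z=np.array([-np.sin(yaw),np.cos(yaw),0]); return np.c_[d,np.cross(z,d),z]
E
python3 - <<'E'
from h import *
plan(pt(P,.078,np.radians(-37),-.07),Rd(-.10,33),10)
E
```

```text
dpos/row [ 0.0047 -0.0005 -0.0028] rot/row [0.0015 0.0121 0.011 ] rows 10
```

Call:
{"fn": "move_arm", "kwargs": {"motion": [{"xyz": [0.0047, -0.0005, -0.0028], "twist": [0.0015, 0.0121, 0.011], "fingers": 0}, {"xyz": [0.0047, -0.0005, -0.0028], "twist": [0.0015, 0.0121, 0.011], "fingers": 0}, {"xyz": [0.0047, -0.0005, -0.0028], "twist": [0.0015, 0.0121, 0.011], "fingers": 0}, {"xyz": [0.0047, -0.0005, -0.0028], "twist": [0.0015, 0.0121, 0.011], "fingers": 0}, {"xyz": [0.0047, -0.0005, -0.0028], "twist": [0.0015, 0.0121, 0.011], "fingers": 0}, {"xyz": [0.0047, -0.0005, -0.0028], "twist": [0.0015, 0.0121, 0.011], "fingers": 0}, {"xyz": [0.0047, -0.0005, -0.0028], "twist": [0.0015, 0.0121, 0.011], "fingers": 0}, {"xyz": [0.0047, -0.0005, -0.0028], "twist": [0.0015, 0.0121, 0.011], "fingers": 0}, {"xyz": [0.0047, -0.0005, -0.0028], "twist": [0.0015, 0.0121, 0.011], "fingers": 0}, {"xyz": [0.0047, -0.0005, -0.0028], "twist": [0.0015, 0.0121, 0.011], "fingers": 0}, {"xyz": [0, 0, 0], "twist": [0, 0, 0], "fingers": 0}]}}

```text
time: 3.68
position: [0.5137, 0.142, 0.3101]
eef_rot: [-1.494, 0.524, 0.379]
force: [-0.2, -0.0, 0.4]
opening: 0.0005
```

```bash
python3 - <<'E'
from h import *
s,p,C=now(); print(s['time'],p.round(3),np.round(s['joint_positions'],2),C[:,0].round(2),wheelpos(p),s['force'])
plan(pt(P,.078,np.radians(-37),.004),Rd(-.10,33),10)
E
```

```text
3.6833 [0.514 0.142 0.31 ] [ 0.18 -0.44  2.3  -0.66  0.38 -0.79] [ 0.83 -0.08 -0.55] [  0.079 -38.772  -0.07 ] [-0.24967439 -0.00046686  0.3592918 ]
dpos/row [ 0.0065 -0.0016 -0.003 ] rot/row [-0.     -0.0003 -0.0004] rows 10
```

Call:
{"fn": "move_arm", "kwargs": {"motion": [{"xyz": [0.0065, -0.0016, -0.003], "twist": [0, 0, 0], "fingers": 0}, {"xyz": [0.0065, -0.0016, -0.003], "twist": [0, 0, 0], "fingers": 0}, {"xyz": [0.0065, -0.0016, -0.003], "twist": [0, 0, 0], "fingers": 0}, {"xyz": [0.0065, -0.0016, -0.003], "twist": [0, 0, 0], "fingers": 0}, {"xyz": [0.0065, -0.0016, -0.003], "twist": [0, 0, 0], "fingers": 0}, {"xyz": [0.0065, -0.0016, -0.003], "twist": [0, 0, 0], "fingers": 0}, {"xyz": [0.0065, -0.0016, -0.003], "twist": [0, 0, 0], "fingers": 0}, {"xyz": [0.0065, -0.0016, -0.003], "twist": [0, 0, 0], "fingers": 0}, {"xyz": [0.0065, -0.0016, -0.003], "twist": [0, 0, 0], "fingers": 0}, {"xyz": [0.0065, -0.0016, -0.003], "twist": [0, 0, 0], "fingers": 0}, {"xyz": [0, 0, 0], "twist": [0, 0, 0], "fingers": 0}]}}

```text
time: 4.6
position: [0.5791, 0.1248, 0.2794]
eef_rot: [-1.495, 0.525, 0.377]
force: [-0.0, 0.5, 0.3]
opening: 0.0006
```

```bash
cat >> h.py <<'E'
def arc(ph1,n,yaw,down,rad=.078,off=.004):
    s,p,C=now(); r0,ph0,o0=wheelpos(p); q=Ro.from_matrix(Rd(yaw,down)@C.T).as_rotvec()/n
    rows=[];last=p
    for i in range(1,n+1):
        f=i/n; X=pt(P,r0+(rad-r0)*f,np.radians(ph0+(ph1-ph0)*f),o0+(off-o0)*f); rows.append((X-last).round(4).tolist()); last=X
    print('twist',q.round(4).tolist()); print(rows)
E
python3 - <<'E'
from h import *
s,p,C=now(); print(s['time'],p.round(3),np.round(s['joint_positions'],2),wheelpos(p),s['force'])
arc(0,15,-.10,33)
snap('top','t2.png'); im=snap('scene','s2.png'); print(valve(P,cv2.imread('pics/t2.png')[:,:,::-1]))
a=cv2.imread('pics/t2.png')[120:370,180:430];b=cv2.imread('pics/s2.png')[110:360,200:450]
cv2.imwrite('pics/c2.png',cv2.resize(np.hstack([a,b]),None,fx=1.6,fy=1.6))
E
```

```text
4.6 [0.579 0.125 0.279] [ 0.1  -0.23  2.23 -0.8   0.23 -0.68] [ 7.8000e-02 -3.6651e+01  5.0000e-03] [-0.02790584  0.48228859  0.25682537]
twist [0.0001, -0.0002, -0.0002]
[[0.0008, -0.0026, 0.0019], [0.0001, -0.0029, 0.0017], [0.0, -0.0029, 0.0016], [-0.0, -0.003, 0.0014], [-0.0001, -0.003, 0.0013], [-0.0002, -0.0031, 0.0012], [-0.0002, -0.0031, 0.0011], [-0.0003, -0.0032, 0.001], [-0.0004, -0.0032, 0.0009], [-0.0004, -0.0032, 0.0007], [-0.0005, -0.0032, 0.0006], [-0.0005, -0.0032, 0.0005], [-0.0006, -0.0033, 0.0003], [-0.0007, -0.0033, 0.0002], [-0.0007, -0.0032, 0.0001]]
(np.float64(-1.9031859447209802), np.float64(0.4601829540294943), array([251.15, 215.05]), 20)
```

View pics/c2.png

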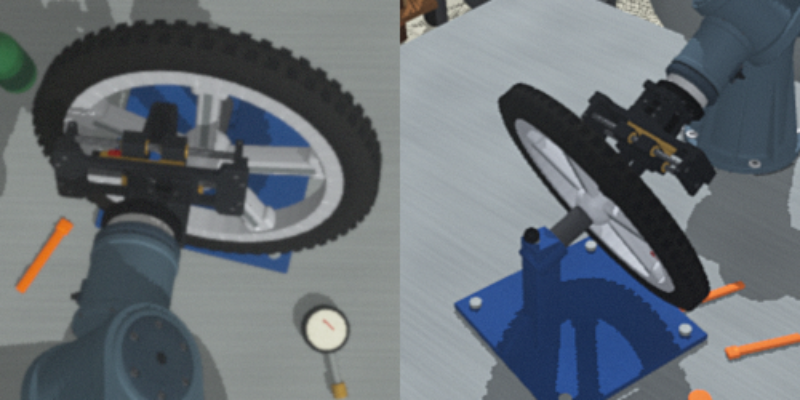

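The fingertips are in the window left of the top spoke (about (165,110) in the crop), and nothing is touching. I'll start the arc.

Call:
{"fn": "move_arm", "kwargs": {"motion": [{"xyz": [0.0008, -0.0026, 0.0019], "twist": [0, 0, 0], "fingers": 0}, {"xyz": [0.0001, -0.0029, 0.0017], "twist": [0, 0, 0], "fingers": 0}, {"xyz": [0, -0.0029, 0.0016], "twist": [0, 0, 0], "fingers": 0}, {"xyz": [0, -0.003, 0.0014], "twist": [0, 0, 0], "fingers": 0}, {"xyz": [-0.0001, -0.003, 0.0013], "twist": [0, 0, 0], "fingers": 0}, {"xyz": [-0.0002, -0.0031, 0.0012], "twist": [0, 0, 0], "fingers": 0}, {"xyz": [-0.0002, -0.0031, 0.0011], "twist": [0, 0, 0], "fingers": 0}, {"xyz": [-0.0003, -0.0032, 0.001], "twist": [0, 0, 0], "fingers": 0}, {"xyz": [-0.0004, -0.0032, 0.0009], "twist": [0, 0, 0], "fingers": 0}, {"xyz": [-0.0004, -0.0032, 0.0007], "twist": [0, 0, 0], "fingers": 0}, {"xyz": [-0.0005, -0.0032, 0.0006], "twist": [0, 0, 0], "fingers": 0}, {"xyz": [-0.0005, -0.0032, 0.0005], "twist": [0, 0, 0], "fingers": 0}, {"xyz": [-0.0006, -0.0033, 0.0003], "twist": [0, 0, 0], "fingers": 0}, {"xyz": [-0.0007, -0.0033, 0.0002], "twist": [0, 0, 0], "fingers": 0}, {"xyz": [-0.0007, -0.0032, 0.0001], "twist": [0, 0, 0], "fingers": 0}]}}

```text
time: 5.95
position: [0.5742, 0.0794, 0.2948]
eef_rot: [-1.495, 0.523, 0.378]
force: [0.6, 2.1, -0.6]
opening: 0.0006
```

```bash
python3 - <<'E'
from h import *
s,p,C=now(); print(s['time'],np.round(s['joint_positions'],2),wheelpos(p),np.round(s['force'],1))
im=snap('top','t3.png')
try: print(valve(P,im))
except Exception as e: print(e)
arc(40,18,-.10,35)
E
```

```text
5.95 [-0.04 -0.33  2.26 -0.21  0.22 -1.34] [ 0.078 -0.6    0.002] [ 0.6  2.1 -0.6]
(np.float64(-1.5637242072645543), np.float64(1.714105956582773), array([246.08333333, 202.91666667]), 24)
twist [0.0002, 0.0019, -0.0002]
[[-0.001, -0.0029, -0.0001], [-0.0006, -0.003, -0.0002], [-0.0007, -0.003, -0.0003], [-0.0007, -0.0029, -0.0004], [-0.0007, -0.0029, -0.0005], [-0.0008, -0.0029, -0.0006], [-0.0008, -0.0028, -0.0007], [-0.0009, -0.0028, -0.0008], [-0.0009, -0.0028, -0.0009], [-0.001, -0.0027, -0.001], [-0.001, -0.0027, -0.0011], [-0.001, -0.0026, -0.0012], [-0.0011, -0.0025, -0.0013], [-0.0011, -0.0025, -0.0014], [-0.0011, -0.0024, -0.0015], [-0.0011, -0.0023, -0.0016], [-0.0012, -0.0023, -0.0017], [-0.0012, -0.0022, -0.0018]]
```

Call:
{"fn": "move_arm", "kwargs": {"motion": [{"xyz": [-0.001, -0.0029, -0.0001], "twist": [0, 0.0019, 0], "fingers": 0}, {"xyz": [-0.0006, -0.003, -0.0002], "twist": [0, 0.0019, 0], "fingers": 0}, {"xyz": [-0.0007, -0.003, -0.0003], "twist": [0, 0.0019, 0], "fingers": 0}, {"xyz": [-0.0007, -0.0029, -0.0004], "twist": [0, 0.0019, 0], "fingers": 0}, {"xyz": [-0.0007, -0.0029, -0.0005], "twist": [0, 0.0019, 0], "fingers": 0}, {"xyz": [-0.0008, -0.0029, -0.0006], "twist": [0, 0.0019, 0], "fingers": 0}, {"xyz": [-0.0008, -0.0028, -0.0007], "twist": [0, 0.0019, 0], "fingers": 0}, {"xyz": [-0.0009, -0.0028, -0.0008], "twist": [0, 0.0019, 0], "fingers": 0}, {"xyz": [-0.0009, -0.0028, -0.0009], "twist": [0, 0.0019, 0], "fingers": 0}, {"xyz": [-0.001, -0.0027, -0.001], "twist": [0, 0.0019, 0], "fingers": 0}, {"xyz": [-0.001, -0.0027, -0.0011], "twist": [0, 0.0019, 0], "fingers": 0}, {"xyz": [-0.001, -0.0026, -0.0012], "twist": [0, 0.0019, 0], "fingers": 0}, {"xyz": [-0.0011, -0.0025, -0.0013], "twist": [0, 0.0019, 0], "fingers": 0}, {"xyz": [-0.0011, -0.0025, -0.0014], "twist": [0, 0.0019, 0], "fingers": 0}, {"xyz": [-0.0011, -0.0024, -0.0015], "twist": [0, 0.0019, 0], "fingers": 0}, {"xyz": [-0.0011, -0.0023, -0.0016], "twist": [0, 0.0019, 0], "fingers": 0}, {"xyz": [-0.0012, -0.0023, -0.0017], "twist": [0, 0.0019, 0], "fingers": 0}, {"xyz": [-0.0012, -0.0022, -0.0018], "twist": [0, 0.0019, 0], "fingers": 0}]}}

```text
time: 7.5
position: [0.5577, 0.0311, 0.2782]
eef_rot: [-1.491, 0.549, 0.403]
force: [0.8, 1.5, 1.1]
opening: 0.0007
```

```bash
python3 - <<'E'
from h import *
s,p,C=now(); print(s['time'],np.round(s['joint_positions'],2),wheelpos(p),np.round(s['force'],1),C[:,0].round(2))
im=snap('top','t4.png')
try: print(valve(P,im))
except Exception as e: print(e)
arc(72,15,-.16,35)
E
```

```text
7.5 [-0.21 -0.39  2.32  0.35  0.27 -1.98] [7.8000e-02 3.9449e+01 4.0000e-03] [0.8 1.5 1.1] [ 0.82 -0.08 -0.57]
(np.float64(-0.897373389294533), np.float64(1.8830605471701605), array([261.25490196, 184.11764706]), 51)
twist [0.0003, -0.0001, -0.0043]
[[-0.0013, -0.0019, -0.0018], [-0.0013, -0.0019, -0.0018], [-0.0013, -0.0018, -0.0019], [-0.0013, -0.0017, -0.0019], [-0.0013, -0.0017, -0.002], [-0.0013, -0.0016, -0.0021], [-0.0013, -0.0015, -0.0021], [-0.0013, -0.0014, -0.0022], [-0.0013, -0.0013, -0.0022], [-0.0013, -0.0012, -0.0023], [-0.0014, -0.0011, -0.0023], [-0.0014, -0.001, -0.0024], [-0.0013, -0.0009, -0.0024], [-0.0013, -0.0008, -0.0025], [-0.0013, -0.0007, -0.0025]]
```

Call:
{"fn": "move_arm", "kwargs": {"motion": [{"xyz": [-0.0013, -0.0019, -0.0018], "twist": [0, 0, -0.0043], "fingers": 0}, {"xyz": [-0.0013, -0.0019, -0.0018], "twist": [0, 0, -0.0043], "fingers": 0}, {"xyz": [-0.0013, -0.0018, -0.0019], "twist": [0, 0, -0.0043], "fingers": 0}, {"xyz": [-0.0013, -0.0017, -0.0019], "twist": [0, 0, -0.0043], "fingers": 0}, {"xyz": [-0.0013, -0.0017, -0.002], "twist": [0, 0, -0.0043], "fingers": 0}, {"xyz": [-0.0013, -0.0016, -0.0021], "twist": [0, 0, -0.0043], "fingers": 0}, {"xyz": [-0.0013, -0.0015, -0.0021], "twist": [0, 0, -0.0043], "fingers": 0}, {"xyz": [-0.0013, -0.0014, -0.0022], "twist": [0, 0, -0.0043], "fingers": 0}, {"xyz": [-0.0013, -0.0013, -0.0022], "twist": [0, 0, -0.0043], "fingers": 0}, {"xyz": [-0.0013, -0.0012, -0.0023], "twist": [0, 0, -0.0043], "fingers": 0}, {"xyz": [-0.0014, -0.0011, -0.0023], "twist": [0, 0, -0.0043], "fingers": 0}, {"xyz": [-0.0014, -0.001, -0.0024], "twist": [0, 0, -0.0043], "fingers": 0}, {"xyz": [-0.0013, -0.0009, -0.0024], "twist": [0, 0, -0.0043], "fingers": 0}, {"xyz": [-0.0013, -0.0008, -0.0025], "twist": [0, 0, -0.0043], "fingers": 0}, {"xyz": [-0.0013, -0.0007, -0.0025], "twist": [0, 0, -0.0043], "fingers": 0}]}}

```text
time: 8.8
position: [0.5379, 0.0102, 0.245]
eef_rot: [-1.469, 0.597, 0.352]
force: [0.5, 1.2, 1.2]
opening: 0.0005
```

```bash
python3 - <<'E'
from h import *
s,p,C=now(); print(s['time'],np.round(s['joint_positions'],2),wheelpos(p),np.round(s['force'],1),C[:,0].round(2))
im=snap('top','t5.png')
v=valve(P,im); print(v)
ph=wheelpos(p)[1]-np.degrees(v[0]); print(ph)
arc(ph-3,12,-.16,35)
cv2.imwrite('pics/t5c.png',cv2.resize(im[120:370,180:430,::-1],None,fx=2,fy=2))
E
```

```text
8.8 [-0.24 -0.38  2.39  0.34  0.18 -1.95] [7.8000e-02 7.2006e+01 4.0000e-03] [0.5 1.2 1.2] [ 0.81 -0.13 -0.57]
(np.float64(-0.35360597651711023), np.float64(2.8400963439672426), array([288.91489362, 178.59574468]), 47)
92.26613006503251
twist [0.0003, -0.0002, 0.0001]
[[-0.0012, -0.0003, -0.0015], [-0.0009, -0.0003, -0.0016], [-0.0008, -0.0003, -0.0017], [-0.0008, -0.0002, -0.0017], [-0.0008, -0.0002, -0.0017], [-0.0008, -0.0001, -0.0017], [-0.0008, -0.0001, -0.0017], [-0.0008, -0.0001, -0.0017], [-0.0008, -0.0, -0.0017], [-0.0008, 0.0, -0.0017], [-0.0008, 0.0001, -0.0017], [-0.0008, 0.0001, -0.0017]]
```

View pics/t5c.png

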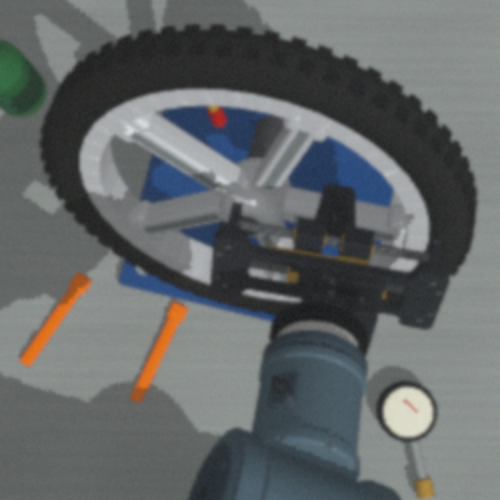

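The red cap is at (218,117) in the crop, about -20°, and the tool is clear of both tyre and valve. I'll push nearly all the rest of the way and look again.

Call:
{"fn": "move_arm", "kwargs": {"motion": [{"xyz": [-0.0012, -0.0003, -0.0015], "twist": [0, 0, 0], "fingers": 0}, {"xyz": [-0.0009, -0.0003, -0.0016], "twist": [0, 0, 0], "fingers": 0}, {"xyz": [-0.0008, -0.0003, -0.0017], "twist": [0, 0, 0], "fingers": 0}, {"xyz": [-0.0008, -0.0002, -0.0017], "twist": [0, 0, 0], "fingers": 0}, {"xyz": [-0.0008, -0.0002, -0.0017], "twist": [0, 0, 0], "fingers": 0}, {"xyz": [-0.0008, -0.0001, -0.0017], "twist": [0, 0, 0], "fingers": 0}, {"xyz": [-0.0008, -0.0001, -0.0017], "twist": [0, 0, 0], "fingers": 0}, {"xyz": [-0.0008, -0.0001, -0.0017], "twist": [0, 0, 0], "fingers": 0}, {"xyz": [-0.0008, 0, -0.0017], "twist": [0, 0, 0], "fingers": 0}, {"xyz": [-0.0008, 0, -0.0017], "twist": [0, 0, 0], "fingers": 0}, {"xyz": [-0.0008, 0.0001, -0.0017], "twist": [0, 0, 0], "fingers": 0}, {"xyz": [-0.0008, 0.0001, -0.0017], "twist": [0, 0, 0], "fingers": 0}, {"xyz": [0, 0, 0], "twist": [0, 0, 0], "fingers": 0}]}}

```text
time: 9.93
position: [0.5274, 0.009, 0.2242]
eef_rot: [-1.469, 0.598, 0.354]
force: [1.2, -0.6, -1.3]
opening: 0.0001
```

```bash
cat >> h.py <<'E'
def face(im,f):
    a,v,r=frame(P[2]); n=np.array([[-.16,.16],[.16,.16],[.16,-.16],[-.16,-.16]]); s=500/.32
    src=proj('top',np.array([pt(P,0,np.array(0.),-.013)+x*r+y*v for x,y in n])).astype(np.float32)
    g=cv2.warpPerspective(im[:,:,::-1].copy(),cv2.getPerspectiveTransform(src,np.float32([[0,0],[500,0],[500,500],[0,500]])),(500,500),flags=cv2.INTER_CUBIC)
    for k in(0,36,108,180,252,324):
        t=np.radians(k); cv2.line(g,(int(250+s*.12*np.sin(t)),int(250-s*.12*np.cos(t))),(int(250+s*.15*np.sin(t)),int(250-s*.15*np.cos(t))),(0,255,0),1)
    cv2.imwrite('pics/'+f,g)
E
python3 - <<'E'
from h import *
s,p,C=now(); print(s['time'],np.round(s['joint_positions'],2),wheelpos(p),np.round(s['force'],1))
im=snap('top','t6.png')
v=valve(P,im); print(np.degrees(v[0]),v, proj('top',pt(P,.11,np.array([0.]),0))); face(im,'f6.png')
arc(wheelpos(p)[1]-np.degrees(v[0]),6,-.16,35)
E
```

```text
9.9333 [-0.25 -0.37  2.43  0.54  0.14 -2.16] [7.8000e-02 8.9195e+01 4.0000e-03] [ 1.2 -0.6 -1.3]
0.27013506753376887 (np.float64(0.004714746353561505), np.float64(3.201987970303483), array([311.67391304, 181.45652174]), 46) [[312.14362396 178.28080689]]
twist [0.0006, -0.0005, 0.0001]
[[-0.0001, -0.0002, 0.0001], [0.0, -0.0, 0.0001], [0.0, -0.0, 0.0001], [0.0, -0.0, 0.0001], [0.0, -0.0, 0.0001], [0.0, -0.0, 0.0001]]
```

View pics/f6.png

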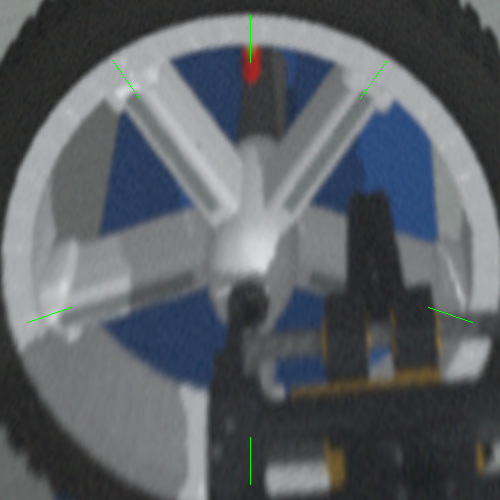

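The valve is at 0.3° and the spokes line up with the ticks. Next I'll back the fingers off the spoke in the wheel plane, then withdraw along the axle.

Call:
{"fn": "move_arm", "kwargs": {"motion": [{"xyz": [0.0002, 0, 0.001], "twist": [0, 0, 0], "fingers": 0}, {"xyz": [0.0005, -0.0001, 0.0012], "twist": [0, 0, 0], "fingers": 0}, {"xyz": [0.0005, -0.0001, 0.0012], "twist": [0, 0, 0], "fingers": 0}, {"xyz": [0.0005, -0.0001, 0.0012], "twist": [0, 0, 0], "fingers": 0}, {"xyz": [0, 0, 0], "twist": [0, 0, 0], "fingers": 0}]}}

```text
time: 10.4
position: [0.5298, 0.0085, 0.2302]
eef_rot: [-1.469, 0.597, 0.352]
force: [0.0, 0.6, -0.3]
opening: 0.0002
```

```bash
python3 - <<'E'
from h import *
s,p,C=now(); print(s['time'],wheelpos(p),np.round(s['force'],1),np.round(s['torque'],2))
v=valve(P,snap('top','t7.png')); print(np.degrees(v[0]),v[1:])
plan(p-.12*C[:,0],C,15); print(frame(P[2])[0]*-.01)
E
```

```text
10.4 [7.8000e-02 8.4455e+01 4.0000e-03] [ 0.   0.6 -0.3] [ 0.13  0.41 -0.01]
0.09004502251124781 (np.float64(3.336930173748012), array([311.6       , 181.57777778]), 45)
dpos/row [-0.0065  0.0011  0.0046] rot/row [-0. -0. -0.] rows 15
[-0.00886042  0.00190588  0.00422618]
```

Call:
{"fn": "move_arm", "kwargs": {"motion": [{"xyz": [-0.005, 0.001, 0.0024], "twist": [0, 0, 0], "fingers": 0}, {"xyz": [-0.007, 0.0015, 0.0034], "twist": [0, 0, 0], "fingers": 0}, {"xyz": [-0.007, 0.0015, 0.0034], "twist": [0, 0, 0], "fingers": 0}, {"xyz": [-0.007, 0.0015, 0.0034], "twist": [0, 0, 0], "fingers": 0}, {"xyz": [-0.007, 0.0015, 0.0034], "twist": [0, 0, 0], "fingers": 0}, {"xyz": [-0.007, 0.0015, 0.0034], "twist": [0, 0, 0], "fingers": 0}, {"xyz": [-0.007, 0.0015, 0.0034], "twist": [0, 0, 0], "fingers": 0}, {"xyz": [-0.007, 0.0015, 0.0034], "twist": [0, 0, 0], "fingers": 0}, {"xyz": [-0.007, 0.0015, 0.0034], "twist": [0, 0, 0], "fingers": 0}, {"xyz": [-0.007, 0.0015, 0.0034], "twist": [0, 0, 0], "fingers": 0}, {"xyz": [-0.007, 0.0015, 0.0034], "twist": [0, 0, 0], "fingers": 0}, {"xyz": [-0.007, 0.0015, 0.0034], "twist": [0, 0, 0], "fingers": 0}, {"xyz": [0, 0, 0], "twist": [0, 0, 0], "fingers": 0}, {"xyz": [0, 0, 0], "twist": [0, 0, 0], "fingers": 0}, {"xyz": [0, 0, 0], "twist": [0, 0, 0], "fingers": 0}, {"xyz": [0, 0, 0], "twist": [0, 0, 0], "fingers": 0}]}}

```text
time: 11.78
position: [0.4477, 0.026, 0.2692]
eef_rot: [-1.469, 0.598, 0.353]
force: [-0.6, -0.0, 0.3]
opening: 0.0002
```

```bash
python3 - <<'E'
from h import *
s,p,C=now(); print(s['time'],wheelpos(p),np.round(s['force'],1),np.abs(s['dq']).max())
im=snap('top','t8.png'); v=valve(P,im); print(np.degrees(v[0]),v[1:])
for n in('lever_a','gauge','sealant'): print(n,[(np.round(d['centre']).tolist(),round(d['score'],2)) for d in spotter.recognise('top',n)[:2]])
v=valve(P,snap('top','t9.png')); print(np.degrees(v[0]))
cv2.imwrite('pics/t8c.png',cv2.resize(im[120:420,150:450,::-1],None,fx=2,fy=2))
E
```

```text
11.7833 [ 7.8000e-02  8.4589e+01 -8.9000e-02] [-0.6 -0.   0.3] 0.003795787154261367
0.27013506753376887 (np.float64(3.3084876133817747), array([311.68181818, 181.56818182]), 44)
lever_a [([259.0, 292.0], 0.82), ([208.0, 281.0], 0.55)]
gauge [([391.0, 352.0], 0.51)]
sealant [([182.0, 158.0], 0.86)]
0.27013506753376887
```

View pics/t8c.png

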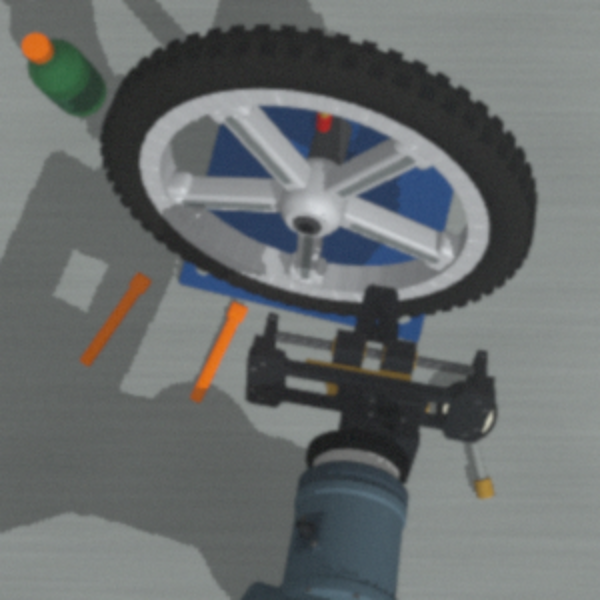

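The valve stands straight above the hub and the hand is clear; nothing else in view has moved. The gauge is partly hidden under the gripper, but its stem tip is where it was. I'll hand in.

```bash
python3 -c "
from workcell import manip; print(manip.close_job())"
```

```text
the job is handed in; nothing more can be done
None
```

I turned the wheel about 110° clockwise, and the red-capped valve now stands at twelve o'clock. I pushed one spoke with the closed fingertips along a slow arc, backed off the spoke, drew the hand back along the axle and handed the job in at about 12 s.

**Last checks**
- **Valve:** it measured 0.3° from the top, under 1 mm to the side, against the 15 mm allowed. Two pictures in a row gave the same angle, so the wheel was at rest.
- **Contact:** the fingertips were about 90 mm in front of the wheel's middle plane. The force reading was below 1 N, which is sensor noise, and the highest reading I saw while pushing was about 2 N.
- **Bottle and levers:** the bottle and both levers showed within about 3 pixels of where they started.

**Did not go as planned**
- **Approach:** joint 4 reached its range limit on the first approach, so I used a slightly steeper tool direction. Nothing had been touched.
- **Gauge:** its dial was hidden under the gripper in the last picture, and the network's gauge position was shifted by that. Its stem tip had not moved.
- **Valve fit:** the cap's measured position was about 3 pixels off the fitted circle, towards or away from the hub rather than sideways. The spokes lined up with the same angle.

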